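Roll the tube-post carrier into its dock

ROBOT

A 6-joint arm with a two-finger parallel gripper is mounted at the origin on the work surface. World frame = base frame: x ahead of the robot, y to its left, z up, the work surface at z = 0. Lengths are in m, angles in rad, forces in N, time in s.
With the tool pointing down it reaches from about 0.25 to 0.725 m from the base axis. Payload 4 kg.
Tool frame: the origin (TCP) lies at the very end of the fingers, on their centre line; the grasp point (between the pads) lies 19 mm behind it; x points along the fingers, z is the direction in which the jaws open and shut, and the axes are right-handed (so a half turn about x gives the same grasp; the last joint's range is limited). The gripper opens to 85 mm and grips with 20 to 120 N. Pads are 22 mm wide; open, the fingers measure 114 mm over their backs; the gripper's body (76 mm by 85 mm) begins 54 mm behind the grasp point. The pads swing forward as they close: fully open they stand 13 mm farther back than shut.
Start: joints at [-1.205, 0.241, 0.005, 1.335, 0, 1.571], TCP at [0.179, -0.467, 0.231] pointing down, gripper open.
Joint ranges: [-2.72, 2.72], [-1.05, 1.87], [-1.09, 1.28], [-1.99, 2.15], [-1.42, 1.44], [-3.14, 3.14]. Speed limits (rad/s): [2.79, 2.79, 3.14, 3.14, 3.14, 3.14].

INTERFACE

Orientations are given as a unit quaternion [x, y, z, w].
In Python, from workcell import bot gives the robot as it stands.
- The arm moves only by the tool apply_moves, never from a script. Its argument "targets" is one flat list of numbers, 7 for each row, row after row: the shift along the tool's x, y, z in units of 25 cm (1.0 is 25 cm), then the turn, a rotation vector about the tool's x, y, z in units of 0.5 rad (1.0 is 0.5 rad), then the opening, from 0 (shut) to 1 (fully open). In form: [tx, ty, tz, wx, wy, wz, claw, tx, ty, tz, wx, wy, wz, claw, ...]. A call has 1 to 12 rows; each row is the pose to reach, as a shift and turn from the pose commanded when the call began, along the tool's axes at that moment; what a row does not reach only later rows make up. A row lasts 1/12 s, in which the tool goes at most 41.7 mm and 7.16 degrees, less where a joint would pass 70% of its speed; a pose out of reach is approached as far as the arm can. A call with a number of a shift or a turn outside -1 to 1 is refused whole. A call with a gripper value outside its range is refused whole. The fingers move at their own pace and stop on an object; the grip force is fixed at half the most. Time passes only in rows, so rows that repeat a pose let the fingers close. It gives the time, the measured TCP pose, the force and the opening at its end, in the units of the state.
- bot.get_obs(): the state, without advancing time (a new reading comes with each control period).
- bot.camera(name): name is "side" or "top" or "wrist"; returns (picture, depth): 400x640x3 uint8, red, green, blue; 400x640 float32, m along the optical axis (not along the pixel's ray), 0 where there is no reading.
- bot.camera_params(name): a dict with "fx", "fy", "cx", "cy" (pixels), "T" (4x4, takes a point from camera to world coordinates); the wrist camera has in their place "tool_from_camera" (4x4, takes a point from camera to tool coordinates, whose origin is the TCP and whose axes are the tool frame's). Camera axes: x right, y up, looking along -z (the intrinsics and any distortion apply to the point x, -y, -z); pixel columns grow to the right and rows downward; lengths in m; the calibration is good to about 2 mm. The wrist camera is an equidistant fisheye: a pixel r from the principal point sees the ray r / f radians off the axis. A picture is of the moment at which its call begins: read the wrist's pose just before it. camera_params takes no time and is no camera call.
- bot.job_done(): hands the job in, once; it reports no verdict.
The state is a dict: "clock": time; "joint_pos": joint angles; "joint_vel": joint speeds; "tau": joint torques, N m; "eef_pos": TCP position; "tool_rot": TCP orientation; "ft_force": force on the tool from outside, world axes, zero at the start; "ft_torque": the same for the moment, N m; "grip_width": finger opening in m.
Only numpy, scipy, OpenCV 4.12 (cv2) and the standard library are available. Lean on these libraries where they do the work, as an engineer would, in place of code of your own. Each camera call takes 0.05 s, during which the arm holds its last target.

TASK

Roll the sample carrier (the cylinder lying on the desk) by its side up the dock's ramp and over the lip, so that it lies settled along the V, with neither end sticking out past the dock; then press the button on the call box fully down and let go. Only push things with the fingers: the carrier must not be lifted or stood on end, and everything else on the desk stays where it is.

Things in the scene. Friction and masses are not known exactly. Their poses are not given: they have to be found in the camera images.
- carrier: Tube-post carrier: clear tube with grey caps, black rings, a plain cylinder 64 mm in diameter, 180 mm long, 0.2 to 0.42 kg, lying on the desk before the ramp. Origin at its centre, on its axis. Its y axis is the cylinder's axis; x and z turn as it rolls. It is slick (friction about 0.35), rolls freely and starts up to 0.2 rad out of line with the dock's y.
- dock: Fixed cradle of folded grey sheet metal, 240 mm wide along y, a white reader housing behind it (x = 50 to 95 mm, 45 mm high). Origin at desk height under the bottom line of the V, half-way along it; z up, x level, away from the robot, from ramp to housing; the V runs along y. Seated, the carrier's axis lies along y at x = 0, about 38 mm above the desk.
- dock_lip (a point): Middle of the lip, dock x = -17 mm, 10.4 mm above the desk; axes as the dock's. Before it an even ramp rises from the desk at dock x = -95 mm; behind it the V's front face falls at 25 degrees to 2.5 mm high at dock x = 0, then the rear face rises at 25 degrees to 26 mm high at x = 50 mm.
- pod: Fixed white call box, 70 x 60 mm and 20 mm high, beside the dock, on its left or its right (it swaps places with the stamp). Origin at the centre of its underside, z up.
- send_top (a point): Centre of the top face of the call box's round grey push button (34 mm across, in a black collar), 42 mm above the desk when out. It is pressed straight down.
- send (a joint): Travel of that button in m: 0 out, 0.006 fully down; springs back; fully down takes 5 N.
- stamp: Bystander: wooden hand stamp standing upright, 42 mm across, 74 mm high, on the other side of the dock from the call box. Origin at the centre of its underside.
- sanitizer: Bystander: white bottle, 56 mm across, 140 mm high, standing beyond the dock. Origin at the centre of its underside.
- jar: Bystander: small specimen jar, 38 mm across, 50 mm high, near the carrier's left end. Origin at the centre of its underside.
- gluestick: Bystander: glue stick standing upright, 26 mm across, 85 mm high, near the carrier's right end. Origin at the centre of its underside.
- mug: Bystander: white mug, 76 mm across, 90 mm high, on the right of the desk. Origin at the centre of its underside.
- tape: Bystander: roll of tape lying flat, 80 mm across, 22 mm high, on the left of the desk. Origin at the centre of its underside.
- stapler: Bystander: stapler 150 mm long, about 50 mm high, on the right of the desk. Origin at the centre of its underside.
Things that resemble listed ones, but are neither listed nor needed, are in the scene too. Leave any green look-alike of the pod alone. Leave any pink look-alike of the carrier alone.

How it is judged:
On the way, in this order (a step that is already met when the one before it is completed fails the run):
1. the carrier has rolled about its axis (at least about an eighth of a turn) (angle between carrier's own z axis and vertical above 0.8 rad).
2. the carrier lies seated in the V (x of carrier in the frame of dock between -0.005 and 0.005 m and y of carrier in the frame of dock between -0.03 and 0.03 m and z of carrier in the frame of dock between 0.034 and 0.041 m and angle between the y axis of carrier and the y axis of dock, either way round below 0.06 rad and linear speed of carrier below 0.02 m/s), for 0.3 s.
3. the button is pressed fully down (at least 5 of its 6 mm) (value of joint send above 0.005 m), for 0.05 s.
At the end, for the whole second after the job is handed in: The carrier rests in the V: centre within 5 mm of the V's bottom line (dock x), within 30 mm of its middle (dock y), 34 to 41 mm high, axis within 0.06 rad of the V's, at rest; it was rolled there, then the button was pressed down, and is now out to within 2 mm (all of step 2 and angular speed of carrier below 0.5 rad/s and value of joint send below 0.002 m); the robot touches nothing.
It fails at once if the carrier is lifted clear of the desk (centre over 40 mm high before it reaches the ramp) or of the dock (centre over 56 mm high anywhere) ((x of carrier in the frame of dock below -0.115 m and height (world z) of carrier above 0.04 m) or height (world z) of carrier above 0.056 m).
It fails at once if the carrier is tipped (axis over 0.2 rad from level) (angle between carrier's own y axis and vertical below 1.371 rad or angle between carrier's own y axis and vertical above 1.771 rad).
It fails at once if a bystander on the desk (stamp, bottle, jar, glue stick, mug, tape or stapler) is moved over 25 mm or knocked over (distance of any of stamp, sanitizer, jar, gluestick, mug, tape, stapler from where it was at the start of the episode above 0.025 m or angle between any of stamp, sanitizer, jar, gluestick, mug, tape, stapler's own z axis and vertical above 0.5 rad).
It also fails if it takes over 51 s, if anything falls off the work surface, if the arm or the gripper's body presses on something with over 40 N, if the wrist force passes 120 N, or if a joint passes its speed limit or range.

## Working session

There is one attempt and no reset: what is moved stays moved. The work goes in short steps, Python scripts to look and compute and a tool call to move; the robot and the scene stay as the last step left them, time stands still between calls to the robot, and variables do not carry over. Pictures are saved under pics/ and viewed, and the job is handed in when it is done.

Besides the shell and the picture viewer there is one more tool, called after "Call:" by a JSON object that holds its "method" and its "body", one argument or row to a line. apply_moves: Moves the arm, as the interface text tells. Its arguments: {"type":"object","properties":{"targets":{"type":"array"}},"required":["targets"]}

```bash
mkdir -p pics; ls; python3 - <<'E'
from workcell import bot
import cv2,numpy as np
o=bot.get_obs();print(o)
for n in("side","top"):
    p,d=bot.camera(n);cv2.imwrite(f"pics/{n}0.png",p[:,:,::-1]);np.savez(f"pics/{n}0.npz",p=p,d=d)
    print(n,bot.camera_params(n))
print(bot.camera_params("wrist"))
E
```

```text
pics
{'clock': 0.0, 'joint_pos': array([-1.20501866e+00,  2.41454752e-01,  3.73068587e-03,  1.33518518e+00,
        3.65165373e-05,  1.57076424e+00]), 'joint_vel': array([ 0.0013072 ,  0.00111888, -0.00057885, -0.00144816,  0.0012454 ,
       -0.00017168]), 'tau': array([-1.70271119e-04, -3.72316968e+01,  2.52407777e+01,  1.69709546e-02,
        2.60947684e-05,  4.79565742e-06]), 'eef_pos': array([ 0.17862507, -0.46633653,  0.23039455]), 'tool_rot': array([ 0.40115015,  0.58321095, -0.40028215,  0.58199462]), 'ft_force': array([-0.31554728, -0.44230507, -0.22964492]), 'ft_torque': array([ 0.02751324,  0.00270704, -0.03383268]), 'grip_width': 0.08521139721202178}
side {'fx': 396.30801270760355, 'fy': 396.30801270760355, 'cx': 323.3692660770974, 'cy': 206.21632400814684, 'T': array([[-0.83914998,  0.31767665, -0.44148484,  0.04423652],
       [-0.54389085, -0.49484946,  0.67772174,  0.81463716],
       [-0.00317216,  0.80882974,  0.58803434,  0.7601793 ],
       [ 0.        ,  0.        ,  0.        ,  1.        ]])}
top {'fx': 405.92220677576296, 'fy': 405.92220677576296, 'cx': 324.8631734093046, 'cy': 199.00178274293168, 'T': array([[-0.02532104,  0.98911053, -0.14497999,  0.37941617],
       [-0.99966062, -0.02416448,  0.00973306,  0.00628445],
       [ 0.0061237 ,  0.14517724,  0.98938671,  1.47467668],
       [ 0.        ,  0.        ,  0.        ,  1.        ]])}
{'fx': 309.70691628693146, 'fy': 309.70691628693146, 'cx': 324.2872958237315, 'cy': 199.5479762928092, 'tool_from_camera': array([[ 9.58171072e-04,  2.59315518e-01, -9.65792185e-01,
        -1.41994097e-01],
       [-2.21136243e-04,  9.65792659e-01,  2.59315426e-01,
         6.51888861e-02],
       [ 9.99999517e-01, -3.48968846e-05,  9.82738647e-04,
         2.00470946e-04],
       [ 0.00000000e+00,  0.00000000e+00,  0.00000000e+00,
         1.00000000e+00]])}
```

View pics/top0.png

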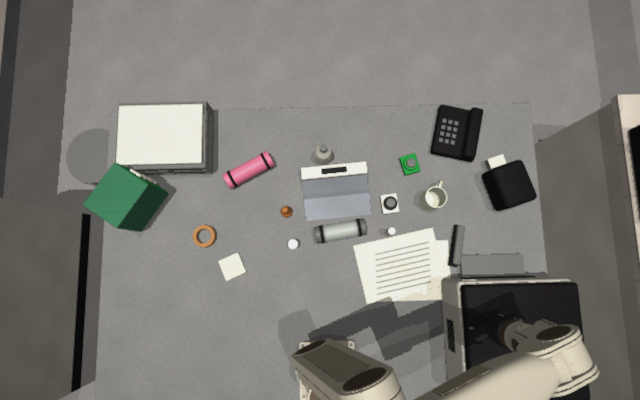

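View pics/side0.png

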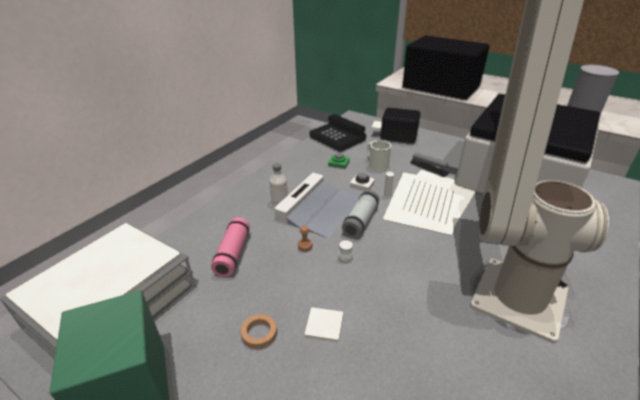

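Top view: the carrier is the grey cylinder at (340,230), and the pink one at (249,169) is a look-alike. The call box is white with a grey button at (390,203), and the green one at (410,163) is a look-alike. The dock is at (335,190), the stamp at (286,211), the jar at (293,243), the glue stick at (392,231) and the bottle at (324,153). I'll check the choice in a close crop and measure.

```bash
cat > h.py <<'E'
import numpy as np,cv2
from workcell import bot
def topx(us,d,name="top",P=None):
    P=P or bot.camera_params(name)
    us=np.atleast_2d(us).astype(float);d=np.asarray(d,float)
    c=np.stack([(us[:,0]-P['cx'])/P['fx']*d,-(us[:,1]-P['cy'])/P['fy']*d,-d],1)
    return c@P['T'][:3,:3].T+P['T'][:3,3]
def ray(us,z,name="top"):
    P=bot.camera_params(name);us=np.atleast_2d(us).astype(float)
    r=np.stack([(us[:,0]-P['cx'])/P['fx'],-(us[:,1]-P['cy'])/P['fy'],-np.ones(len(us))],1)@P['T'][:3,:3].T
    o=P['T'][:3,3];t=(z-o[2])/r[:,2];return o+r*t[:,None]
E
python3 - <<'E'
from h import *
f=np.load("pics/top0.npz");p=f['p'];d=f['d']
c=p[140:260,270:430];cv2.imwrite("pics/crop0.png",cv2.resize(c[:,:,::-1],None,fx=5,fy=5,interpolation=cv2.INTER_CUBIC))
v,u=np.mgrid[0:400,0:640]
W=topx(np.stack([u.ravel(),v.ravel()],1),d.ravel()).reshape(400,640,3)
np.save("pics/W0.npy",W)
z=W[:,:,2][140:260,270:430]
cv2.imwrite("pics/z0.png",cv2.resize(np.clip((z+0.01)*2500,0,255).astype(np.uint8),None,fx=5,fy=5,interpolation=cv2.INTER_NEAREST))
E
```

```text
(no output)
```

View pics/crop0.png

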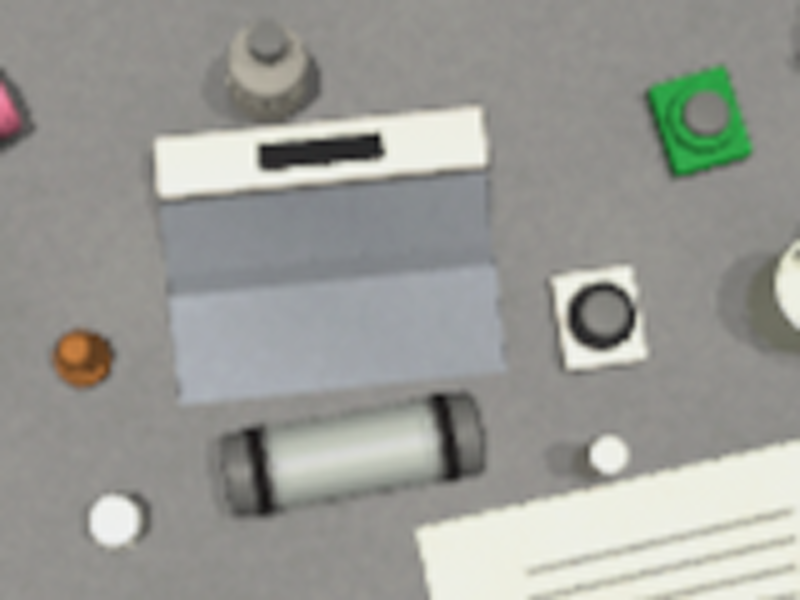

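View pics/z0.png

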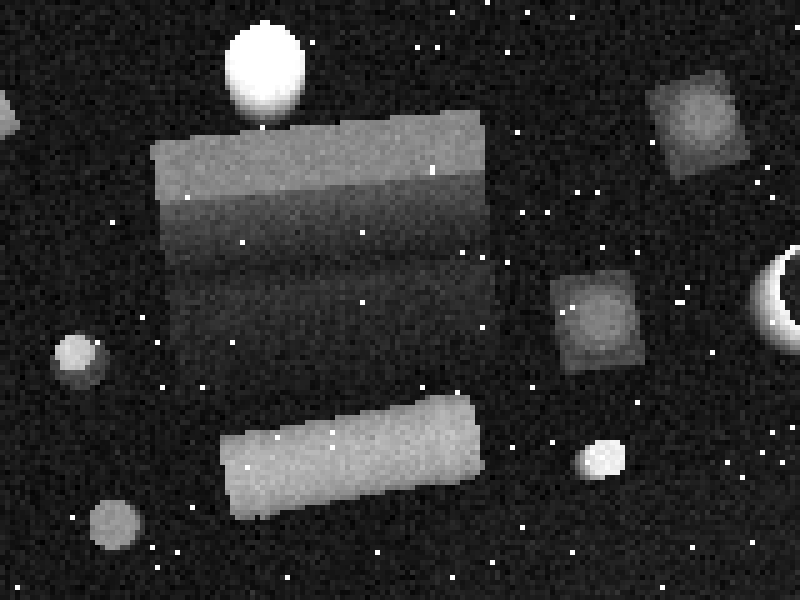

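The crop confirms the choice: clear grey carrier with black rings, centred at crop (352,455), and white box with the button at crop (602,315). Now I'll fit poses to the depth masks.

```bash
cat > meas.py <<'E'
from h import *
def rect(W,m):
    m=m.astype(np.uint8);n,l,s,c=cv2.connectedComponentsWithStats(m)
    i=1+np.argmax(s[1:,4]);mm=l==i
    return W[mm],c[i],mm
def frm(P):
    (c,s,a)=cv2.minAreaRect(P[:,:2].astype(np.float32)*1000);b=cv2.boxPoints((c,s,a))
    e=[b[1]-b[0],b[2]-b[1]];L=max(e,key=np.linalg.norm);t=np.arctan2(L[1],L[0])%np.pi
    return np.round(c,1),np.round(s,1),round(t-np.pi/2,4)
E
python3 - <<'E'
from meas import *
f=np.load("pics/top0.npz");p=f['p'];W=np.load("pics/W0.npy")
Z=W[:,:,2];v,u=np.mgrid[0:400,0:640]
def box(a,b,c,d): return (u>=270+a/5)&(u<=270+b/5)&(v>=140+c/5)&(v<=140+d/5)
P,_,_=rect(W,box(140,500,100,205)&(Z>.04)&(Z<.05)); print("housing",frm(P),P[:,2].mean())
P,_,_=rect(W,box(200,500,385,530)&(Z>.012)&(Z<.08)); print("carrier",frm(P),np.percentile(P[:,2],[50,98]))
P,_,_=rect(W,box(540,660,260,380)&(Z>.012)&(Z<.03)); print("pod",frm(P))
P,_,_=rect(W,box(560,650,280,360)&(Z>.036)&(Z<.05)); print("button",P.mean(0),len(P))
for n,b,z in(("jar",(80,150,490,560),.04),("glue",(570,640,430,490),.07),("stamp",(40,120,320,400),.02),("san",(215,320,20,130),.03),("mug",(740,850,230,370),.03)):
    P,_,_=rect(W,box(*b)&(Z>z)&(Z<.2));print(n,frm(P),P[:,2].max())
# dock plane edges via color: lip/ramp
for uu in(320,335,350):
  col=W[160:222,uu];print(uu,[tuple(np.round(r*1000).astype(int)) for r in col[::3]])
E
```

```text
housing (array([691.6, -41. ]), array([ 45.6, 239.4]), np.float32(0.0721)) 0.04469536986503618
carrier (array([475.5, -57.4]), array([ 63.6, 180.8]), np.float32(0.1545)) [0.0567355  0.06608107]
pod (array([ 570.3, -239.8]), array([70. , 60.2]), np.float32(-1.4737))
button [ 0.56966202 -0.23923766  0.0409093 ] 66
jar (array([430.7, 109.5]), array([31.6, 31.4]), np.float32(-0.0362)) 0.054670088658152816
glue (array([ 466.9, -229.9]), array([23.4, 21.1]), np.float32(-0.0039)) 0.09136953326223751
stamp (array([548.9, 134.3]), array([25.1, 26.4]), np.float32(1.3667)) 0.08037337321452287
san (array([747. ,  -3.2]), array([50.1, 54.6]), np.float32(0.1159)) 0.14715985582236368
mug (array([ 579.6, -389.5]), array([75.8, 75.9]), np.float32(0.3294)) 0.096473092133321
320 [(np.int64(726), np.int64(6), np.int64(68)), (np.int64(725), np.int64(6), np.int64(24)), (np.int64(710), np.int64(7), np.int64(41)), (np.int64(698), np.int64(7), np.int64(46)), (np.int64(688), np.int64(7), np.int64(42)), (np.int64(677), np.int64(7), np.int64(44)), (np.int64(666), np.int64(8), np.int64(41)), (np.int64(659), np.i
[... 1833 characters left out ...]
t64(42)), (np.int64(667), np.int64(-101), np.int64(26)), (np.int64(657), np.int64(-102), np.int64(18)), (np.int64(646), np.int64(-101), np.int64(16)), (np.int64(636), np.int64(-101), np.int64(14)), (np.int64(627), np.int64(-102), np.int64(1)), (np.int64(614), np.int64(-101), np.int64(8)), (np.int64(603), np.int64(-100), np.int64(11)), (np.int64(592), np.int64(-100), np.int64(8)), (np.int64(582), np.int64(-100), np.int64(4)), (np.int64(570), np.int64(-99), np.int64(5)), (np.int64(559), np.int64(-99), np.int64(5)), (np.int64(548), np.int64(-99), np.int64(7)), (np.int64(538), np.int64(-98), np.int64(3)), (np.int64(527), np.int64(-98), np.int64(-2)), (np.int64(516), np.int64(-98), np.int64(-2))]
```

```bash
cat > plan.py <<'E'
from h import *
from scipy.spatial.transform import Rotation as R
yaw=0.0721; O=np.array([.6193,-.0462])
ex=np.array([np.cos(yaw),np.sin(yaw)]);ey=np.array([-ex[1],ex[0]])
def dock(x,y): return O+x*ex+y*ey
def to_dock(p): d=np.asarray(p)[:2]-O;return np.round([d@ex,d@ey],4)
def tool(yw,s=1): # x down, z along s*y
    x=np.array([0,0,-1.]);z=s*np.array([-np.sin(yw),np.cos(yw),0]);return R.from_matrix(np.stack([x,np.cross(z,x),z],1))
def rows(p,Rt,o=None):
    o=o or bot.get_obs();R0=R.from_quat(o['tool_rot'])
    t=R0.inv().apply(np.asarray(p)-o['eef_pos'])/.25;w=(R0.inv()*Rt).as_rotvec()/.5
    return np.round(t,3),np.round(w,3)
E
python3 - <<'E'
from plan import *
o=bot.get_obs();print(R.from_quat(o['tool_rot']).as_matrix().round(3))
c=np.array([.4755,-.0574]);cy=.1545
st=c-.085*np.array([np.cos(cy),np.sin(cy)])
for s in(1,-1):
  for z in (.231,.12,.012): print(s,st,rows([*st,z],tool(cy,s)))
E
```

```text
[[-0.001  0.934  0.358]
 [ 0.002  0.358 -0.934]
 [-1.     0.    -0.002]]
1 [ 0.39151247 -0.07048032] (array([ 0.   ,  1.362, -1.174]), array([-5.861e+00, -1.000e-03, -6.000e-03]))
1 [ 0.39151247 -0.07048032] (array([ 0.444,  1.362, -1.173]), array([-5.861e+00, -1.000e-03, -6.000e-03]))
1 [ 0.39151247 -0.07048032] (array([ 0.876,  1.362, -1.173]), array([-5.861e+00, -1.000e-03, -6.000e-03]))
-1 [ 0.39151247 -0.07048032] (array([ 0.   ,  1.362, -1.174]), array([ 0.423, -0.004,  0.   ]))
-1 [ 0.39151247 -0.07048032] (array([ 0.444,  1.362, -1.173]), array([ 0.423, -0.004,  0.   ]))
-1 [ 0.39151247 -0.07048032] (array([ 0.876,  1.362, -1.173]), array([ 0.423, -0.004,  0.   ]))
```

Call:
{"method": "apply_moves", "body": {
  "targets": [0, 0.35, -0.3, 0.2, 0, 0, 1, 0, 0.7, -0.6, 0.42, 0, 0, 1, 0, 0.7, -0.6, 0.42, 0, 0, 1, 0, 0.7, -0.6, 0.42, 0, 0, 1, 0, 0.7, -0.6, 0.42, 0, 0, 1, 0, 0.7, -0.6, 0.42, 0, 0, 1, 0, 0.7, -0.6, 0.42, 0, 0, 1, 0, 0.7, -0.6, 0.42, 0, 0, 1, 0, 0.7, -0.6, 0.42, 0, 0, 1, 0, 0.7, -0.6, 0.42, 0, 0, 1]
}}

```text
clock: 0.93
eef_pos: [0.2883, -0.2649, 0.2312]
tool_rot: [0.46, 0.537, -0.46, 0.537]
ft_force: [0.0, -0.4, -0.6]
grip_width: 0.0857
```

```bash
python3 - <<'E'
from plan import *
o=bot.get_obs();print(o['clock'],o['eef_pos'])
c=np.array([.4755,-.0574]);cy=.1545
st=c-.085*np.array([np.cos(cy),np.sin(cy)])
for z in (.231,.10,.01): print(rows([*st,z],tool(cy,-1)))
E
```

```text
0.9333 [ 0.2882975  -0.26494008  0.23116832]
(array([ 0.   ,  0.528, -0.705]), array([0.   , 0.   , 0.001]))
(array([ 0.524,  0.528, -0.705]), array([0.   , 0.   , 0.001]))
(array([ 0.884,  0.528, -0.705]), array([0.   , 0.   , 0.001]))
```

Call:
{"method": "apply_moves", "body": {
  "targets": [0.1, 0.53, -0.705, 0, 0, 0, 1, 0.1, 0.53, -0.705, 0, 0, 0, 1, 0.2, 0.53, -0.705, 0, 0, 0, 1, 0.3, 0.53, -0.705, 0, 0, 0, 1, 0.5, 0.53, -0.705, 0, 0, 0, 1, 0.5, 0.53, -0.705, 0, 0, 0, 1, 0.5, 0.53, -0.705, 0, 0, 0, 1, 0.5, 0.53, -0.705, 0, 0, 0, 1, 0.5, 0.53, -0.705, 0, 0, 0, 1]
}}

```text
clock: 1.68
eef_pos: [0.3914, -0.07, 0.1055]
tool_rot: [0.459, 0.538, -0.46, 0.536]
ft_force: [0.5, 0.0, 1.6]
grip_width: 0.0848
```

```bash
python3 - <<'E'
from plan import *
o=bot.get_obs();print(o['clock'],o['eef_pos'])
p,d=bot.camera("wrist");cv2.imwrite("pics/w1.png",p[:,:,::-1])
c=np.array([.4755,-.0574]);cy=.1545
st=c-.085*np.array([np.cos(cy),np.sin(cy)])
for z in (.10,.01): print(rows([*st,z],tool(cy,-1)))
E
```

```text
1.6833 [ 0.39142978 -0.07003023  0.1055343 ]
(array([ 0.026, -0.003, -0.001]), array([-0.   ,  0.001,  0.001]))
(array([ 0.386, -0.003, -0.001]), array([-0.   ,  0.001,  0.001]))
```

View pics/w1.png

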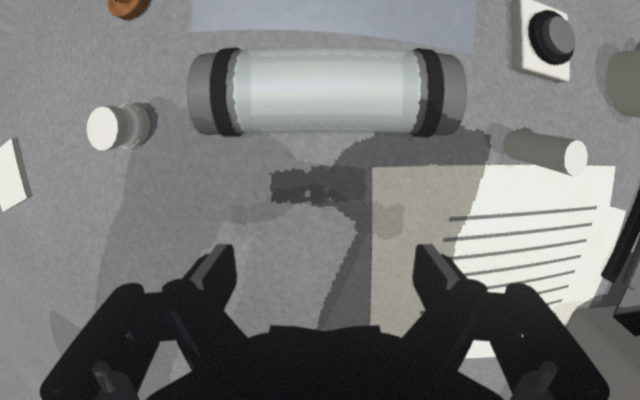

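The carrier at (327,92) is parallel to the finger pair, which is centred on column 325, and the space between is clear. Descending.

Call:
{"method": "apply_moves", "body": {
  "targets": [0.1, 0, 0, 0, 0, 0, 1, 0.2, 0, 0, 0, 0, 0, 1, 0.3, 0, 0, 0, 0, 0, 1, 0.37, 0, 0, 0, 0, 0, 1, 0.37, 0, 0, 0, 0, 0, 1, 0.37, 0, 0, 0, 0, 0, 1]
}}

```text
clock: 2.23
eef_pos: [0.3924, -0.0709, 0.0146]
tool_rot: [0.46, 0.537, -0.46, 0.537]
ft_force: [0.3, 1.0, 1.4]
grip_width: 0.0854
```

```bash
python3 - <<'E'
from plan import *
o=bot.get_obs();print(o['clock'],o['eef_pos'])
p,d=bot.camera("wrist");cv2.imwrite("pics/w2.png",p[:,:,::-1])
E
```

```text
2.2333 [ 0.3924227  -0.07086294  0.01459397]
```

View pics/w2.png

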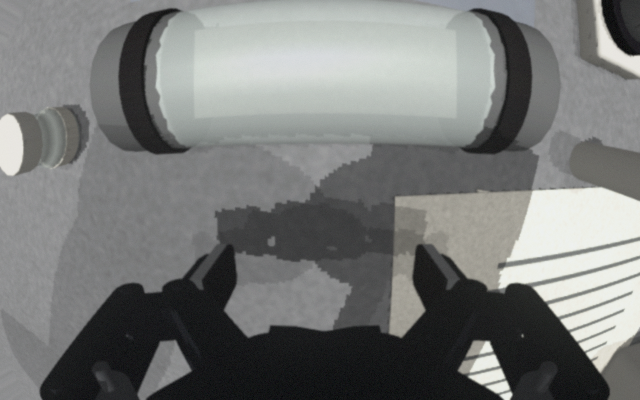

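Call:
{"method": "apply_moves", "body": {
  "targets": [0.03, 0.02, 0, 0, 0, 0, 1, 0.03, 0.05, 0, 0, 0, 0, 1, 0.03, 0.08, 0, 0, 0, 0, 1, 0.03, 0.105, 0, 0, 0, 0, 1, 0.03, 0.12, 0, 0, 0, 0, 1, 0.03, 0.13, 0, 0, 0, 0, 1, 0.03, 0.14, 0, 0, 0, 0, 1]
}}

```text
clock: 2.87
eef_pos: [0.4271, -0.0639, 0.0063]
tool_rot: [0.459, 0.538, -0.459, 0.537]
ft_force: [-0.2, -1.2, -0.5]
grip_width: 0.0856
```

```bash
cat > look.py <<'E'
from plan import *
from meas import *
import sys
o=bot.get_obs();n=sys.argv[1]
p,d=bot.camera("wrist");cv2.imwrite(f"pics/{n}.png",p[:,:,::-1])
p,d=bot.camera("top");cv2.imwrite(f"pics/{n}t.png",cv2.resize(p[130:270,260:440,::-1],None,fx=4,fy=4))
print(o['clock'],o['eef_pos'],to_dock(o['eef_pos']),o['ft_force'],"yaw",np.arctan2(*(R.from_quat(o['tool_rot']).as_matrix()[[1,0],1])))
E
python3 look.py w3
```

```text
2.8667 [ 0.42712241 -0.06393382  0.00633594] [-0.193  -0.0038] [-0.18136953 -1.15451014 -0.49840659] yaw 0.1562412574024692
```

View pics/w3.png

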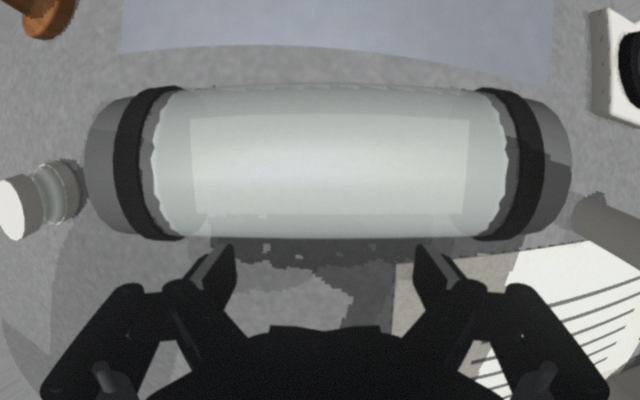

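View pics/w3t.png

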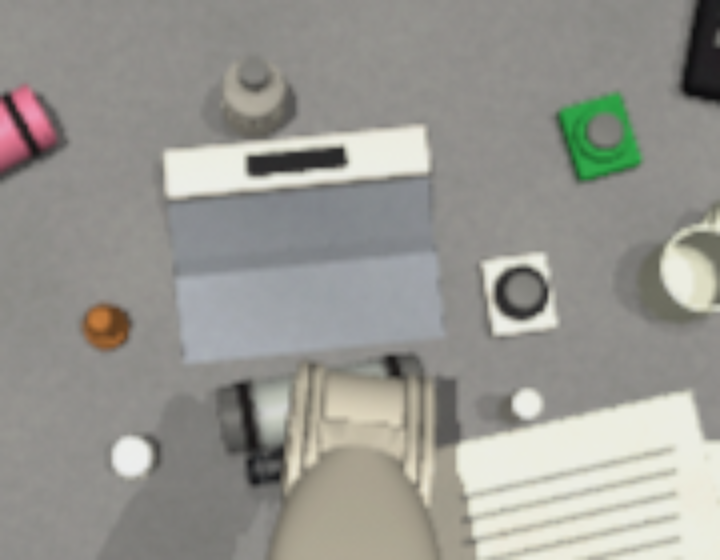

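Fingers are about 5 mm short of the carrier and parallel to it. Now the slow push, turning gradually to the dock's yaw.

Call:
{"method": "apply_moves", "body": {
  "targets": [0, 0.01, 0, 0, 0, 0, 1, 0, 0.02, 0, 0, 0, 0, 1, 0, 0.03, 0, 0, 0, 0, 1, 0, 0.04, 0, 0.01, 0, 0, 1, 0, 0.05, 0, 0.03, 0, 0, 1, 0, 0.06, 0, 0.05, 0, 0, 1, 0, 0.072, 0, 0.07, 0, 0, 1, 0, 0.084, 0, 0.09, 0, 0, 1, 0, 0.096, 0, 0.11, 0, 0, 1, 0, 0.108, 0, 0.13, 0, 0, 1, 0, 0.12, 0, 0.15, 0, 0, 1, 0, 0.132, 0, 0.165, 0, 0, 1]
}}

```text
clock: 3.97
eef_pos: [0.4597, -0.059, 0.0063]
tool_rot: [0.482, 0.518, -0.482, 0.518]
ft_force: [-0.8, 0.7, 0.1]
grip_width: 0.0857
```

```bash
python3 look.py w4
```

```text
3.9667 [ 0.4596889  -0.05896164  0.00630715] [-0.1601 -0.0012] [-0.76182977  0.74403578  0.07683123] yaw 0.07245157304009982
```

View pics/w4.png

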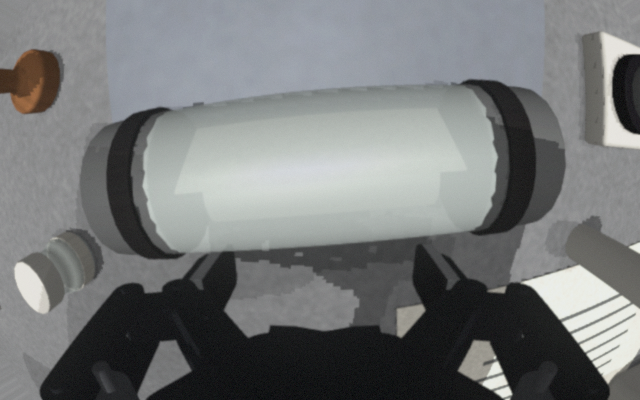

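The left finger touches and the carrier's right end still leads by about 0.08 rad. I'll keep pushing.

Call:
{"method": "apply_moves", "body": {
  "targets": [0, 0.012, 0, 0, 0, 0, 1, 0, 0.024, 0, 0, 0, 0, 1, 0, 0.036, 0, 0, 0, 0, 1, 0, 0.048, 0, 0, 0, 0, 1, 0, 0.06, 0, 0, 0, 0, 1, 0, 0.072, 0, 0, 0, 0, 1, 0, 0.084, 0, 0, 0, 0, 1, 0, 0.096, 0, 0, 0, 0, 1, -0.01, 0.108, 0, 0, 0, 0, 1, -0.01, 0.12, 0, 0, 0, 0, 1, -0.01, 0.132, 0, 0, 0, 0, 1, -0.01, 0.144, 0, 0, 0, 0, 1]
}}

```text
clock: 5.07
eef_pos: [0.4954, -0.0564, 0.0089]
tool_rot: [0.481, 0.518, -0.481, 0.518]
ft_force: [-1.2, -1.1, 0.2]
grip_width: 0.0855
```

```bash
python3 look.py w5
```

```text
5.0667 [ 0.49539493 -0.05637543  0.00885967] [-0.1243 -0.0012] [-1.18051581 -1.12262509  0.20971077] yaw 0.07332669900742299
```

View pics/w5.png

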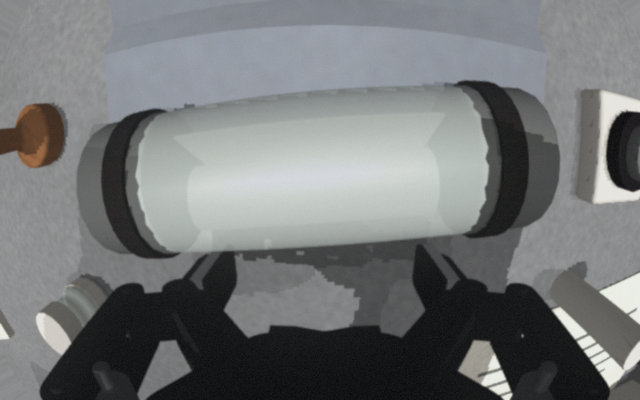

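Call:
{"method": "apply_moves", "body": {
  "targets": [0, 0.012, 0, 0, 0, 0, 1, 0, 0.024, 0, 0, 0, 0, 1, 0, 0.036, 0, 0, 0, 0, 1, 0, 0.048, 0, 0, 0, 0, 1, -0.01, 0.06, 0, 0, 0, 0, 1, -0.01, 0.072, 0, 0, 0, 0, 1, -0.01, 0.084, 0, 0, 0, 0, 1, -0.01, 0.096, 0, 0, 0, 0, 1, -0.02, 0.108, 0, 0, 0, 0, 1, -0.02, 0.12, 0, 0, 0, 0, 1, -0.02, 0.132, 0, 0, 0, 0, 1, -0.02, 0.144, 0, 0, 0, 0, 1]
}}

```text
clock: 6.17
eef_pos: [0.5315, -0.0537, 0.0139]
tool_rot: [0.481, 0.518, -0.481, 0.518]
ft_force: [-1.2, -0.1, 0.2]
grip_width: 0.0854
```

```bash
python3 look.py w6
```

```text
6.1667 [ 0.53150418 -0.05372776  0.01387153] [-0.0881 -0.0012] [-1.24963658 -0.13707855  0.21454161] yaw 0.07333319493271234
```

View pics/w6.png

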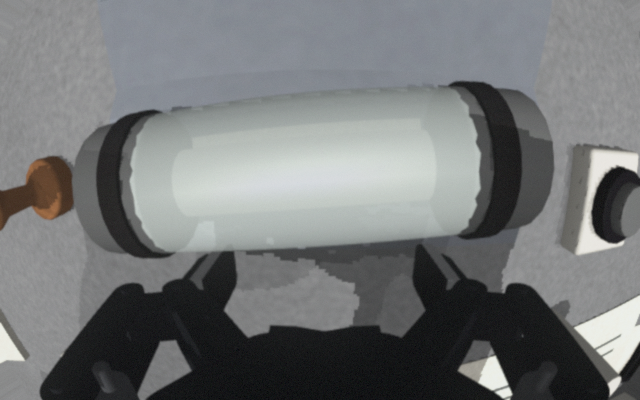

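Call:
{"method": "apply_moves", "body": {
  "targets": [0, 0.012, 0, 0, 0, 0, 1, 0, 0.024, 0, 0, 0, 0, 1, 0, 0.034, 0, 0, 0, 0, 1, 0, 0.044, 0, 0, 0, 0, 1, 0, 0.052, 0, 0, 0, 0, 1, 0, 0.06, 0, 0, 0, 0, 1, 0, 0.068, 0, 0, 0, 0, 1, 0, 0.076, 0, 0, 0, 0, 1, 0, 0.084, 0, 0, 0, 0, 1, 0, 0.09, 0, 0, 0, 0, 1, 0, 0.096, 0, 0, 0, 0, 1, 0, 0.1, 0, 0, 0, 0, 1]
}}

```text
clock: 7.27
eef_pos: [0.5564, -0.0519, 0.0138]
tool_rot: [0.481, 0.518, -0.481, 0.518]
ft_force: [-0.1, 0.9, 0.5]
grip_width: 0.0855
```

```bash
python3 look.py w7
```

```text
7.2667 [ 0.55639978 -0.05185325  0.01383505] [-0.0631 -0.0011] [-0.07194953  0.91205902  0.51006817] yaw 0.07334088018942984
```

View pics/w7.png

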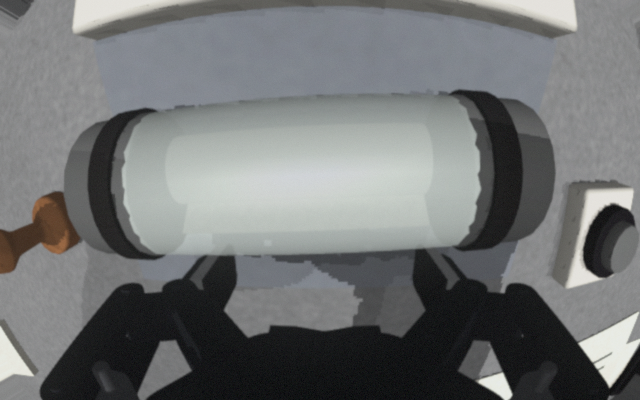

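Call:
{"method": "apply_moves", "body": {
  "targets": [0, 0.006, 0, 0, 0, 0, 1, 0, 0.012, 0, 0, 0, 0, 1, 0, 0.018, 0, 0, 0, 0, 1, 0, 0.024, 0, 0, 0, 0, 1, 0, 0.028, 0, 0, 0, 0, 1, 0, 0.032, 0, 0, 0, 0, 1, 0, 0.036, 0, 0, 0, 0, 1, 0, 0.036, 0, 0, 0, 0, 1, 0, 0.036, 0, 0, 0, 0, 1]
}}

```text
clock: 8.12
eef_pos: [0.5651, -0.0512, 0.0138]
tool_rot: [0.481, 0.518, -0.481, 0.518]
ft_force: [0.2, -0.2, -0.5]
grip_width: 0.0853
```

```bash
python3 look.py w8
```

```text
8.1167 [ 0.56511607 -0.05124192  0.01380611] [-0.0544 -0.0011] [ 0.18205826 -0.17766621 -0.47995071] yaw 0.07335662838856871
```

View pics/w8.png

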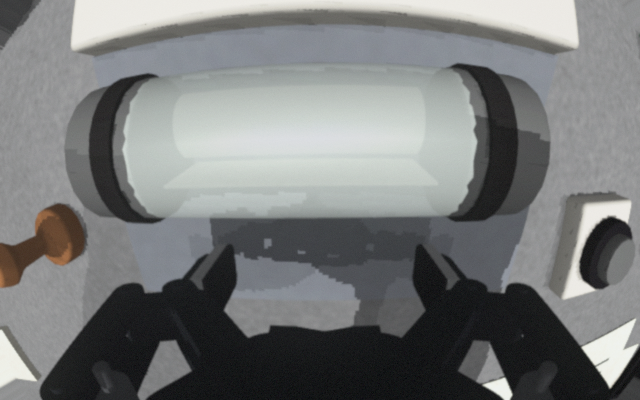

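The carrier has rolled off the fingers over the lip. Backing off and rising.

Call:
{"method": "apply_moves", "body": {
  "targets": [0, -0.06, 0, 0, 0, 0, 1, 0, -0.12, 0, 0, 0, 0, 1, -0.1, -0.16, 0, 0, 0, 0, 1, -0.25, -0.16, 0, 0, 0, 0, 1, -0.4, -0.16, 0, 0, 0, 0, 1, -0.5, -0.16, 0.1, 0, 0, 0, 0, -0.5, -0.16, 0.25, 0, 0, 0, 0, -0.5, -0.16, 0.4, 0, 0, 0, 0, -0.5, -0.16, 0.55, 0, 0, 0, 0, -0.5, -0.16, 0.7, 0, 0, 0, 0, -0.5, -0.16, 0.75, 0, 0, 0, 0, -0.5, -0.16, 0.75, 0, 0, 0, 0]
}}

```text
clock: 9.22
eef_pos: [0.5387, -0.2446, 0.1386]
tool_rot: [0.483, 0.516, -0.483, 0.517]
ft_force: [0.5, 0.3, -0.4]
grip_width: 0.001
```

```bash
cat > check.py <<'E'
from plan import *
from meas import *
import sys
p,d=bot.camera("top");cv2.imwrite(f"pics/{sys.argv[1]}.png",cv2.resize(p[130:270,260:440,::-1],None,fx=4,fy=4))
v,u=np.mgrid[0:400,0:640]
W=topx(np.stack([u.ravel(),v.ravel()],1),d.ravel()).reshape(400,640,3);Z=W[:,:,2]
D=np.stack([(W[:,:,:2]-O)@ex,(W[:,:,:2]-O)@ey],2)
m=(D[:,:,0]>-.06)&(D[:,:,0]<.045)&(abs(D[:,:,1])<.15)&(Z>.045)&(Z<.1)
P,_,_=rect(W,m);c,s,t=frm(P);print("carrier",c,s,"relyaw",t-yaw,to_dock(c/1000),"top z",np.percentile(P[:,2],[50,95]))
o=bot.get_obs();print(o['clock'],o['eef_pos'],o['grip_width'],to_dock(o['eef_pos']))
b=np.array([.5697,-.2392])
print(rows([*b,.08],tool(yaw,-1)))
E
python3 check.py t9
```

```text
carrier [618.6 -36.2] [ 61.7 180.5] relyaw 0.012500003 [0.   0.01] top z [0.0627901 0.0699963]
9.2667 [ 0.53847249 -0.24244028  0.13842169] 0.00010434357033229028 [-0.0948 -0.1899]
(array([ 0.234,  0.126, -0.004]), array([-0.004, -0.001,  0.001]))
```

View pics/t9.png

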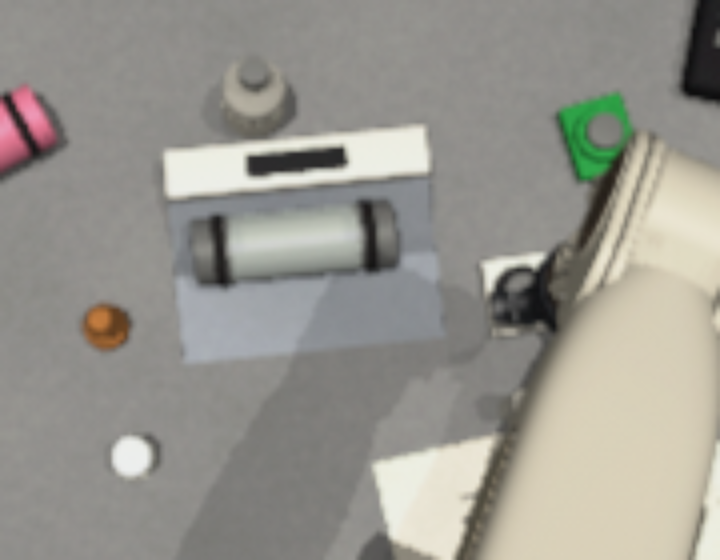

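The top view shows the carrier in the V, at image (295,243): x = 0, y = +10 mm, 0.013 rad out of line. Both ends are inside the dock. Moving over the button with the fingers shut.

Call:
{"method": "apply_moves", "body": {
  "targets": [0, 0.06, 0, 0, 0, 0, 0, 0, 0.125, 0, 0, 0, 0, 0, 0.1, 0.125, 0, 0, 0, 0, 0, 0.2, 0.125, 0, 0, 0, 0, 0, 0.25, 0.125, 0, 0, 0, 0, 0, 0.25, 0.125, 0, 0, 0, 0, 0, 0.25, 0.125, 0, 0, 0, 0, 0]
}}

```text
clock: 9.85
eef_pos: [0.5694, -0.2369, 0.0756]
tool_rot: [0.481, 0.519, -0.481, 0.517]
ft_force: [0.5, -0.1, 1.1]
grip_width: 0.0001
```

```bash
python3 - <<'E'
from plan import *
o=bot.get_obs();p,d=bot.camera("wrist");cv2.imwrite("pics/w10.png",p[:,:,::-1])
print(o['eef_pos'],rows([.5697,-.2392,.033],tool(yaw,-1),o))
E
```

```text
[ 0.56937876 -0.23691585  0.07559837] (array([0.17 , 0.001, 0.009]), array([ 0.006, -0.003,  0.005]))
```

View pics/w10.png

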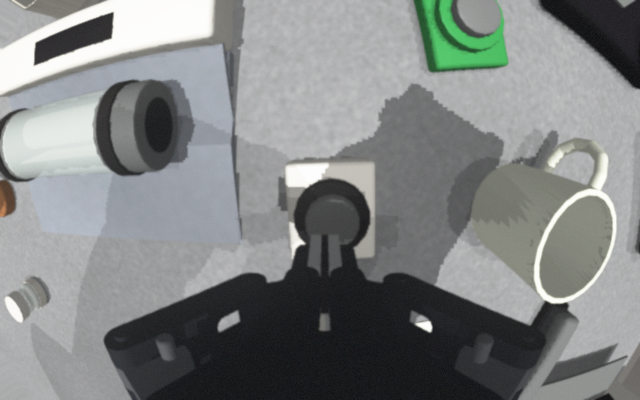

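The wrist view shows the shut fingertips at (325,240), right over the button at (332,218). Pressing slowly.

Call:
{"method": "apply_moves", "body": {
  "targets": [0.06, 0, 0.009, 0, 0, 0, 0, 0.11, 0, 0.009, 0, 0, 0, 0, 0.13, 0, 0.009, 0, 0, 0, 0, 0.145, 0, 0.009, 0, 0, 0, 0, 0.155, 0, 0.009, 0, 0, 0, 0, 0.163, 0, 0.009, 0, 0, 0, 0, 0.163, 0, 0.009, 0, 0, 0, 0, 0.163, 0, 0.009, 0, 0, 0, 0]
}}

```text
clock: 10.57
eef_pos: [0.5706, -0.2409, 0.0366]
tool_rot: [0.482, 0.518, -0.481, 0.518]
ft_force: [-1.7, 1.5, 4.5]
grip_width: 0.0
```

Call:
{"method": "apply_moves", "body": {
  "targets": [0.006, 0, 0, 0, 0, 0, 0, 0.012, 0, 0, 0, 0, 0, 0, 0.016, 0, 0, 0, 0, 0, 0, 0.016, 0, 0, 0, 0, 0, 0, 0.016, 0, 0, 0, 0, 0, 0]
}}

```text
clock: 10.98
eef_pos: [0.5708, -0.2411, 0.0358]
tool_rot: [0.482, 0.517, -0.481, 0.519]
ft_force: [-7.9, 5.0, 21.9]
grip_width: 0.0002
```

The force reads 22 N at z = 35.8 mm, so the button has bottomed out. Releasing upward.

Call:
{"method": "apply_moves", "body": {
  "targets": [-0.05, 0, 0, 0, 0, 0, 0, -0.15, 0, 0, 0, 0, 0, 0, -0.3, 0, 0, 0, 0, 0, 0, -0.4, 0, 0, 0, 0, 0, 0, -0.5, -0.2, 0, 0, 0, 0, 0, -0.5, -0.4, 0.1, 0, 0, 0, 0, -0.5, -0.55, 0.2, 0, 0, 0, 0, -0.5, -0.7, 0.3, 0, 0, 0, 0, -0.5, -0.7, 0.3, 0, 0, 0, 0, -0.5, -0.7, 0.3, 0, 0, 0, 0, -0.5, -0.7, 0.3, 0, 0, 0, 0]
}}

```text
clock: 11.9
eef_pos: [0.4002, -0.3303, 0.157]
tool_rot: [0.482, 0.516, -0.482, 0.518]
ft_force: [0.6, 0.5, 0.5]
grip_width: 0.0
```

```bash
python3 check.py t11; python3 - <<'E'
from plan import *
from meas import *
p,d=bot.camera("top")
v,u=np.mgrid[0:400,0:640];W=topx(np.stack([u.ravel(),v.ravel()],1),d.ravel()).reshape(400,640,3)
m=np.hypot(W[:,:,0]-.5697,W[:,:,1]+.2392)<.012;print("button z",np.median(W[m][:,2]),m.sum())
E
```

```text
carrier [618.1 -36.1] [ 62.5 180.3] relyaw 0.0033000037 [-0.0005  0.0102] top z [0.06280091 0.07073283]
11.95 [ 0.4013041  -0.32956871  0.15688972] -3.157022305586241e-05 [-0.2378 -0.2669]
(array([ 0.308,  0.697, -0.313]), array([-0.001,  0.002, -0.003]))
button z 0.04145836185173457 36
```

View pics/t11.png

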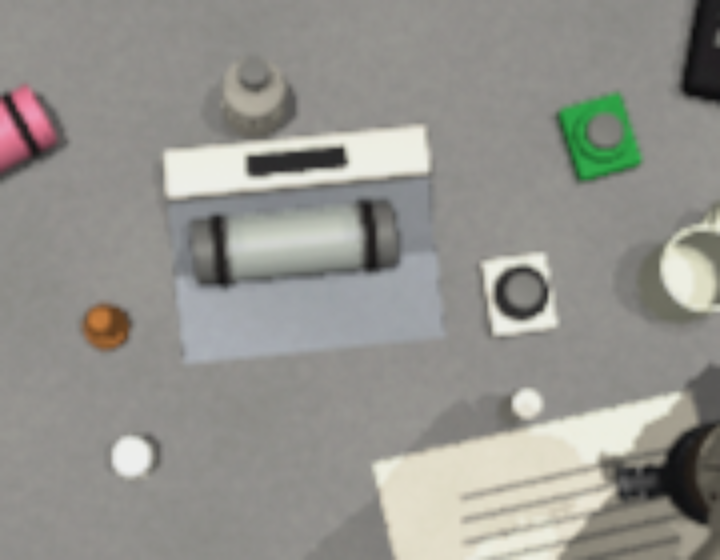

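```bash
python3 - <<'E'
from workcell import bot
o=bot.get_obs();print(o['ft_force'],abs(o['joint_vel']).max());print(bot.job_done())
E
```

```text
[-0.24909136 -0.23043431  0.61120867] 0.025715009810369987
the job is handed in; nothing more can be done
None
```

I rolled the carrier up the ramp and over the lip with the open fingers pushing its side. It settled in the V on its own. I then pressed the call box button with the fingers shut, released it, backed away and handed the job in at about 12 s.

My last checks, from the top camera:
- **Carrier:** dock x is −0.5 mm and y is +10 mm, 0.003 rad out of line. Its top is about 70 mm up, so the axis is near 38 mm. Both ends are inside the dock.
- **Button:** it bottomed out at 22 N with the fingertip at z = 35.8 mm. The first press gave only 4.5 N, so I pressed a little further. Its top is back at 41.5 mm, which is fully out.
- **Surroundings:** the stamp, bottle, jar, glue stick and mug look unmoved in the picture. The tape and stapler were outside that crop, but the arm did not go near the tape, and I saw no contact with either. The hand is clear, and the wrist force was close to zero.

None of these checks failed or disagreed; no verdict is reported on hand-in.

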